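# Lower the drilled platen over the guide rod of a drying press

### The job

Close the small drying press: pick up the drilled press platen (the larger round plate, with a hub and a hole through its middle) by its handle and lower it squarely over the upright guide rod until it rests flat on the pad, without letting it drop, then let go. Leave the smaller undrilled cover plate where it stands.

Things in the scene. Friction and masses are not known exactly. Their poses are not given: they have to be found in the camera images.
- platen: Loose bare steel press platen, 0.25 to 0.45 kg: round plate 110 mm across, 12 mm thick, with a central hub (52 mm across, top 30 mm above the underside) and a straight 34 mm hole through both. Two upright legs carry a handle bar; full height 143 mm. Origin: centre of the underside; z up along the hole, y along the bar. Starts left or right of the press; may finish at any yaw.
- platen_bar (a point): Centre of the platen's handle bar, 135 mm straight above the centre of its underside. The bar is 90 mm long (along the platen's y), 12 mm wide and 16 mm high, flat-sided, with 69 mm free between the 10 mm legs beneath it.
- rod_foot (a point): On the axis of the press's guide rod, level with the pad's top (18 mm above the bench). The press is fixed: a round grey base 150 mm across, on it a dark pad 120 mm across, and a vertical steel rod 14 mm thick with a tapered tip, rising 105 mm above this point. With the platen seated, the tip stays 22 mm below the handle bar.
- cover: Loose bystander: a smaller, undrilled round steel cover plate, 92 mm in diameter and 12 mm thick, flat without hub or hole, with the same kind of handle as the platen (bar centre 135 mm above the underside). Origin: centre of its underside.

How it is judged:
At the end, for the whole second after the job is handed in: The platen is on the guide rod, its centre within 15 mm of the rod's axis, its underside within 6 mm of the pad's top, level within 7 degrees and at rest; the cover plate is within 30 mm of where it stood (horizontal distance between platen and rod_foot below 0.015 m and z of platen in the frame of rod_foot between -0.006 and 0.006 m and angle between platen's own z axis and vertical below 0.12 rad and linear speed of platen below 0.02 m/s and distance of cover from where it was at the start of the episode below 0.03 m); the robot touches nothing.
It fails at once if the cover plate is moved by more than 30 mm (distance of cover from where it was at the start of the episode above 0.03 m).
It fails at once if the platen is dropped down the rod (faster than 0.5 m/s on the rod) (horizontal distance between platen and rod_foot below 0.015 m and z of platen in the frame of rod_foot below 0.1 m and linear speed of platen above 0.5 m/s).
It also fails if it takes over 38 s, if anything falls off the work surface, if the arm or the gripper's body presses on something with over 40 N, if the wrist force passes 120 N, or if a joint passes its speed limit or range.

### The arm

A 6-joint arm with a two-finger parallel gripper is mounted at the origin on a cart in front of the work surface, level with it; the furniture and walls round the work are solid. World frame = base frame: x ahead of the robot, y to its left, z up, the work surface at z = 0. Lengths are in m, angles in rad, forces in N, time in s.
With the tool pointing down it reaches from about 0.325 to 0.85 m from the base axis. Payload 15.5 kg.
Tool frame: the origin (TCP) lies at the very end of the fingers, on their centre line; the grasp point (between the pads) lies hold_point_z behind it (hold_point_z is the distance from the TCP to the grasp point, in m); z points along the fingers, y is the line along which they close (so a half turn about z gives the same grasp; the last joint's range is limited). The gripper opens to 91 mm and grips with 3 to 60 N. Pads are 32 mm wide; open, the fingers measure 118 mm over their backs; the gripper's body (76 mm by 178 mm) begins 60 mm behind the grasp point.
Start: joints at [1.214, 0.494, 1.345, -0, 1.302, -0.096], TCP at [0.162, 0.604, 0.214] pointing down, gripper open.
Joint ranges: [-2.91, 2.91], [-0.82, 2.16], [0.22, 2.67], [-1.22, 4.37], [0.12, 2.79], [-3.08, 3.08]. Speed limits (rad/s): [1.89, 1.89, 2.57, 3.01, 3.01, 3.01].

### API

Orientations are given as a rotation vector (axis times angle).
In Python, from bench import * gives the robot as it stands.
- The arm moves only by the tool arm_command, never from a script. Its argument "rows" is a list that holds one entry, the list of rows, each a list of 5 numbers: the shift along the world's x, y, z in m, then the turn about the world's z in degrees, then the finger opening in m, from 0 to 0.0912. In form: [[[tx, ty, tz, spin, gripper], ...]]. A call has exactly 10 rows; each row is the pose to reach, as a shift and turn from the pose commanded when the call began; what a row does not reach only later rows make up. A row lasts 1/8 s, in which the tool goes at most 62.5 mm and 10.7 degrees, less where a joint would pass 70% of its speed; a pose out of reach is approached as far as the arm can. A call with a gripper value outside its range is refused whole. The fingers move at their own pace and stop on an object; "squeeze" is the grip in N (left out, the last holds). Time passes only in rows, so rows that repeat a pose let the fingers close, or fill a call up. It gives the time, the measured TCP pose, the force, the opening and the grip force at its end, in the units of the state.
- get_state(): the state, without advancing time (a new reading comes with each control period).
- get_image(name): name is "side" or "top" or "wrist"; returns the picture (400x640x3 uint8, blue, green, red); there is no depth.
- get_calibration(name): a dict with "camera_matrix" (3x3 intrinsics, pixels), "position" and "orientation" of the camera in the world. Camera axes: x right, y down, z forward; pixel columns grow to the right and rows downward; lengths in m; the calibration is good to about 2 mm. A picture is of the moment at which its call begins: read the wrist's pose just before it. get_calibration takes no time and is no camera call; for the wrist camera it gives the pose at the moment of the call.
- finish_job(): hands the job in; it is judged then, once.
The state is a dict: "t": time; "joints": joint angles; "qvel": joint speeds; "effort": joint torques, N m; "tool_pos": TCP position; "tcp_rot": TCP orientation; "wrist_force": force on the tool from outside, world axes, zero at the start; "wrist_torque": the same for the moment, N m; "gripper_width": finger opening in m; "grasp_force": force on a finger pad.
Only numpy, scipy, OpenCV 4.12 (cv2) and the standard library are available. Lean on these libraries where they do the work, as an engineer would, in place of code of your own. Each camera call takes 0.05 s, during which the arm holds its last target. There are 200 camera calls.

## Working session

There is one attempt and no reset: what is moved stays moved. The work goes in short steps, Python scripts to look and compute and a tool call to move; the robot and the scene stay as the last step left them, time stands still between calls to the robot, and variables do not carry over. Pictures are saved under pics/ and viewed, at most 10 in all, crops included, and the job is handed in when it is done.

Besides the shell and the picture viewer there is one more tool, called after ">>>" as name([rows], argument=value, ...), one row to a line, values as JSON. arm_command: Moves the arm, as the interface text tells. Its arguments: {"type":"object","properties":{"rows":{"type":"array","items":{"type":"array","items":{"type":"array","items":{"type":"number"}}}},"squeeze":{"type":"number"}},"required":["rows"]}

```bash
mkdir -p pics
python3 - <<'E'
from bench import *
import cv2
s=get_state(); print({k:s[k] for k in('t','tool_pos','tcp_rot','gripper_width','wrist_force')})
try: print(hold_point_z)
except Exception as e: print(e)
for n in('side','top'):
    cv2.imwrite(f'pics/{n}0.png',get_image(n)); c=get_calibration(n); print(n,c)
E
```

```text
{'t': 0.0, 'tool_pos': array([0.16161234, 0.60333861, 0.21332291]), 'tcp_rot': array([-4.10054946e-01, -3.11441492e+00,  1.93923386e-03]), 'gripper_width': 0.09132756716371923, 'wrist_force': array([0.90533971, 0.22932749, 0.34859421])}
0.0188
side {'camera_matrix': array([[387.36061546,   0.        , 320.8435248 ],
       [  0.        , 387.36061546, 205.3695863 ],
       [  0.        ,   0.        ,   1.        ]]), 'position': array([ 0.31118293, -0.79026814,  0.44270357]), 'orientation': array([-1.956473  ,  0.21219576, -0.18020192])}
top {'camera_matrix': array([[437.75878349,   0.        , 321.75806664],
       [  0.        , 437.75878349, 204.45584878],
       [  0.        ,   0.        ,   1.        ]]), 'position': array([0.29897723, 0.01587132, 1.11776217]), 'orientation': array([-2.07717723,  2.12151035, -0.25669484])}
```

View pics/top0.png

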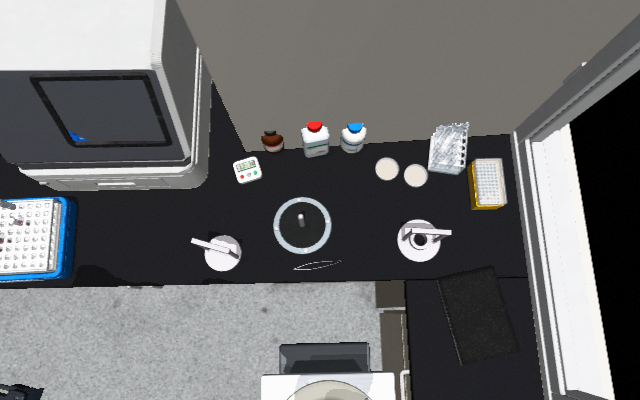

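View pics/side0.png

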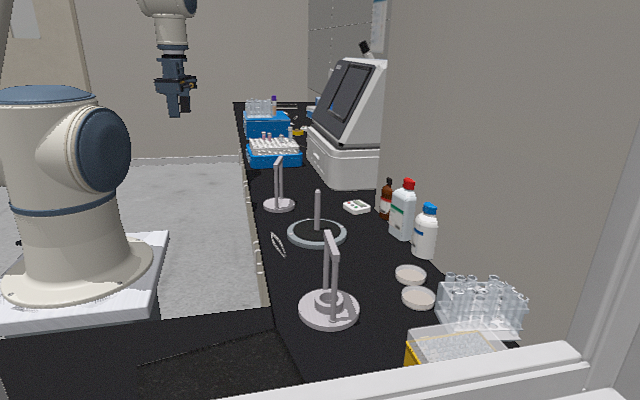

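The top view shows the platen (hub with hole) on the right at about (419,240), the press at (302,225) and the cover on the left at (223,253). The side view agrees. Next I'll enlarge these to measure.

Run:
```python
import cv2
import numpy as np
a=cv2.imread('pics/top0.png'); s=cv2.imread('pics/side0.png')
p=cv2.resize(a[185:275,260:460],None,fx=4,fy=4,interpolation=cv2.INTER_CUBIC)
cv2.imwrite('pics/tc.png',p)
cv2.imwrite('pics/sc.png',cv2.resize(s[180:330,260:380],None,fx=4,fy=4,interpolation=cv2.INTER_CUBIC))
```

```text
(no output)
```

View pics/tc.png

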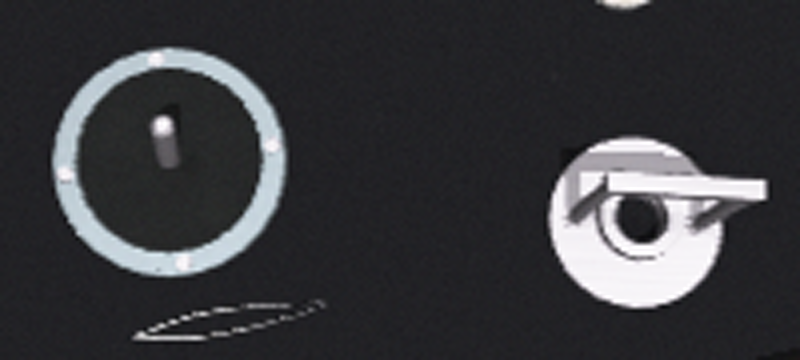

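View pics/sc.png

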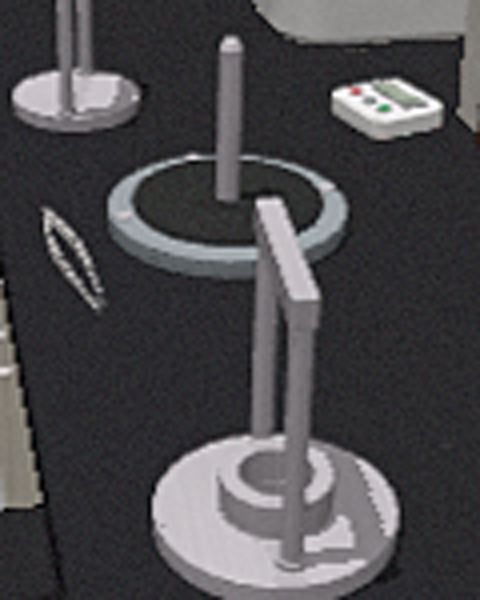

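The crops give these full-image pixels:
- **Press ring:** centre (302.5,225.4), rod tip (300.5,215.5).
- **Platen plate:** centre (419,240.6).
- **Bar top:** ends (411.8,230.8) and (451.8,232.5).

```bash
cat > h.py <<'E'
from bench import *
import cv2, numpy as np
from scipy.spatial.transform import Rotation as R
def ray(c,u,v,z):
    d=R.from_rotvec(c['orientation']).apply(np.linalg.solve(c['camera_matrix'],[u,v,1.]))
    p=np.array(c['position']); return p+d*(z-p[2])/d[2]
def proj(c,P):
    q=R.from_rotvec(c['orientation']).inv().apply(np.atleast_2d(P)-c['position'])@c['camera_matrix'].T
    return q[:,:2]/q[:,2:]
E
python3 - <<'E'
from h import *
np.set_printoptions(precision=4,suppress=True)
c=get_calibration('top'); f=lambda x,y,z: ray(c,260+(x-1.5)/4,185+(y-1.5)/4,z)
for n,a in dict(ring=(170,161.5,.012),tip=(162,120,.122),foot=(171,163,.018),plate=(636,222.5,.012),hub=(640,217,.03),b0=(607,183,.143),b1=(767,190,.143)).items(): print(n,f(*a))
c=get_calibration('side'); f=lambda x,y,z: ray(c,260+(x-1.5)/4,180+(y-1.5)/4,z)
for n,a in dict(tip=(231,40,.123),foot=(229,197,.018),ring=(228,210,.012),b0=(269,201,.143),b1=(307,300,.143),plate=(276,508,.012)).items(): print('side',n,f(*a))
s=get_state(); print(R.from_rotvec(s['tcp_rot']).as_matrix())
E
```

```text
ring [0.5116 0.0563 0.012 ]
tip [0.515  0.0567 0.122 ]
foot [0.5094 0.0555 0.018 ]
plate [ 0.4658 -0.2403  0.012 ]
hub [ 0.4665 -0.2389  0.03  ]
b0 [ 0.4689 -0.1952  0.143 ]
b1 [ 0.463  -0.2853  0.143 ]
side tip [0.5133 0.0551 0.123 ]
side foot [0.515  0.0566 0.018 ]
side ring [0.5131 0.0507 0.012 ]
side b0 [ 0.4714 -0.1997  0.143 ]
side b1 [ 0.4645 -0.2866  0.143 ]
side plate [ 0.4681 -0.2429  0.012 ]
[[-0.9659  0.2588 -0.0004]
 [ 0.2588  0.9659 -0.0011]
 [ 0.0001 -0.0011 -1.    ]]
```

>>> arm_command([
  [[0.031,-0.038,0.01,-4,0.091],[0.062,-0.076,0.02,-8,0.091],[0.093,-0.114,0.03,-12,0.091],[0.124,-0.152,0.04,-16,0.091],[0.155,-0.19,0.04,-20,0.091],[0.186,-0.228,0.04,-24,0.091],[0.217,-0.266,0.04,-28,0.091],[0.248,-0.304,0.04,-32,0.091],[0.279,-0.342,0.04,-36,0.091],[0.31,-0.38,0.04,-40,0.091]],
])

```text
t: 1.35
tool_pos: [0.4725, 0.2223, 0.2538]
tcp_rot: [-1.454, -2.785, 0.0]
wrist_force: [-0.1, 0.1, -0.1]
gripper_width: 0.0907
grasp_force: 0.0
```

>>> arm_command([
  [[0,-0.055,0,-5,0.091],[0,-0.11,0,-10,0.091],[0,-0.165,0,-15,0.091],[0,-0.22,0,-20,0.091],[0,-0.275,0,-25,0.091],[0,-0.33,0,-30,0.091],[0,-0.385,0,-35,0.091],[-0.005,-0.44,0,-39,0.091],[-0.005,-0.464,0,-39,0.091],[-0.005,-0.464,0,-39,0.091]],
])

```text
t: 2.6
tool_pos: [0.4664, -0.2417, 0.2535]
tcp_rot: [-2.3, -2.14, 0.0]
wrist_force: [0.6, 0.1, -0.3]
gripper_width: 0.0911
grasp_force: 0.0
```

Run:
```python
from h import *
s=get_state(); print(s['t'],s['tool_pos'],R.from_rotvec(s['tcp_rot']).as_matrix().round(3),s['joints'].round(2))
c=get_calibration('wrist'); im=get_image('wrist')
print(c)
# predicted bar-top ends & centre
b=np.array([[.469,-.197,.143],[.464,-.286,.143],[.4665,-.241,.143],[.4665,-.241,.03]])
print(proj(c,b))
cv2.imwrite('pics/w1.png',im)
```

```text
2.6 [ 0.46644369 -0.24174991  0.25349719] [[ 0.072  0.997 -0.   ]
 [ 0.997 -0.072  0.   ]
 [ 0.    -0.    -1.   ]] [-0.59  0.31  1.53 -0.    1.3  -0.52]
{'camera_matrix': array([[320.22489634,   0.        , 319.45078138],
       [  0.        , 320.22489634, 206.48249379],
       [  0.        ,   0.        ,   1.        ]]), 'position': array([ 0.47155961, -0.16968126,  0.42453423]), 'orientation': array([ 2.87649959, -0.10444307, -0.01445298])}
[[318.93334509 152.75937847]
 [320.53374499 248.08160144]
 [319.72562159 201.79055424]
 [319.68895961 179.49563905]]
```

View pics/w1.png

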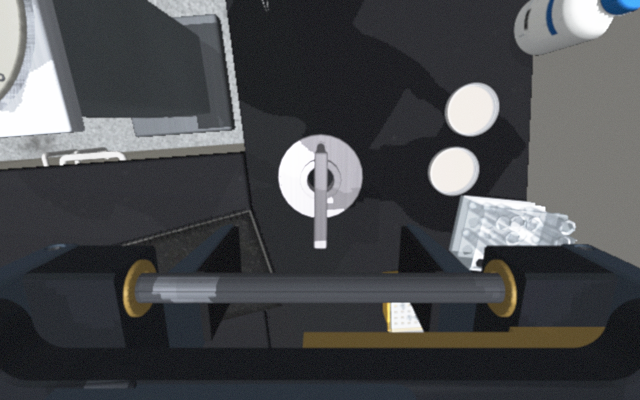

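The bar runs from about (321,150) to (320,243) in the wrist view and the hub sits at (320,179), within a few pixels of the prediction. So I'll descend and grip.

>>> arm_command([
  [[0,0,-0.03,0,0.091],[0,0,-0.06,0,0.091],[0,0,-0.09,0,0.091],[0,0,-0.115,0,0.091],[0,0,-0.13,0,0.091],[0,0,-0.138,0,0.091],[0,0,-0.138,0,0.06],[0,0,-0.138,0,0.03],[0,0,-0.138,0,0.005],[0,0,-0.138,0,0.005]],
], squeeze=45)

```text
t: 3.9
tool_pos: [0.4669, -0.2404, 0.1163]
tcp_rot: [2.297, 2.142, 0.0]
wrist_force: [0.1, -0.3, 0.4]
gripper_width: 0.0542
grasp_force: 0.0
```

>>> arm_command([
  [[0,0,0,0,0.005],[0,0,0,0,0.005],[0,0,0,0,0.005],[0,0,0,0,0.005],[0,0,0.002,0,0.005],[0,0,0.005,0,0.005],[0,0,0.01,0,0.005],[0,0,0.015,0,0.005],[0,0,0.02,0,0.005],[0,0,0.02,0,0.005]],
])

```text
t: 5.15
tool_pos: [0.467, -0.2405, 0.1364]
tcp_rot: [2.297, 2.142, 0.0]
wrist_force: [0.0, -0.8, -2.4]
gripper_width: 0.0118
grasp_force: 45.0
```

>>> arm_command([
  [[0,0,0.03,0,0.005],[0,0,0.065,0,0.005],[0,0,0.1,0,0.005],[0.005,0.03,0.125,0,0.005],[0.012,0.08,0.135,0,0.005],[0.02,0.13,0.135,0,0.005],[0.028,0.18,0.135,0,0.005],[0.036,0.23,0.135,0,0.005],[0.042,0.27,0.135,0,0.005],[0.046,0.29,0.135,0,0.005]],
])

```text
t: 6.4
tool_pos: [0.5126, 0.0517, 0.2707]
tcp_rot: [-2.295, -2.144, 0.0]
wrist_force: [0.2, -0.7, -3.0]
gripper_width: 0.0117
grasp_force: 45.0
```

>>> arm_command([
  [[0,0.006,0,0,0.005],[0,0.006,0,0,0.005],[0,0.006,0,0,0.005],[0,0.006,0,0,0.005],[0,0.006,0,0,0.005],[0,0.006,0,0,0.005],[0,0.006,0,0,0.005],[0,0.006,0,0,0.005],[0,0.006,0,0,0.005],[0,0.006,0,0,0.005]],
])

```text
t: 7.65
tool_pos: [0.5128, 0.0557, 0.2709]
tcp_rot: [2.298, 2.143, 0.0]
wrist_force: [-0.5, 0.1, -2.8]
gripper_width: 0.0116
grasp_force: 45.0
```

Run:
```python
from h import *
np.set_printoptions(precision=4,suppress=True)
s=get_state(); print(s['t'],s['tool_pos'],s['grasp_force'])
im=get_image('side'); t=get_image('top'); w=get_image('wrist'); c=get_calibration('wrist');print(c)
cv2.imwrite('pics/s2.png',im);cv2.imwrite('pics/t2.png',t);cv2.imwrite('pics/w2.png',w)
u,v=proj(get_calibration('side'),[.513,.056,.13])[0].astype(int); 
a=cv2.resize(im[v-75:v+75,u-50:u+50],None,fx=4,fy=4,interpolation=cv2.INTER_CUBIC)
u2,v2=proj(get_calibration('wrist'),[.513,.056,.13])[0].astype(int)
b=cv2.resize(w[max(v2-100,0):v2+100,u2-66:u2+67],None,fx=3,fy=3,interpolation=cv2.INTER_CUBIC); print(u-50,v-75,u2-66,max(v2-100,0))
b=b[:600,:400]; cv2.imwrite('pics/m2.png',np.hstack([a,np.pad(b,((0,600-b.shape[0]),(0,400-b.shape[1]),(0,0)))]))
```

```text
7.65 [0.5128 0.0557 0.2709] 44.997721910476685
{'camera_matrix': array([[320.2249,   0.    , 319.4508],
       [  0.    , 320.2249, 206.4825],
       [  0.    ,   0.    ,   1.    ]]), 'position': array([0.5176, 0.1278, 0.4419]), 'orientation': array([ 2.8764, -0.1012, -0.0133])}
267 111 253 94
```

View pics/m2.png

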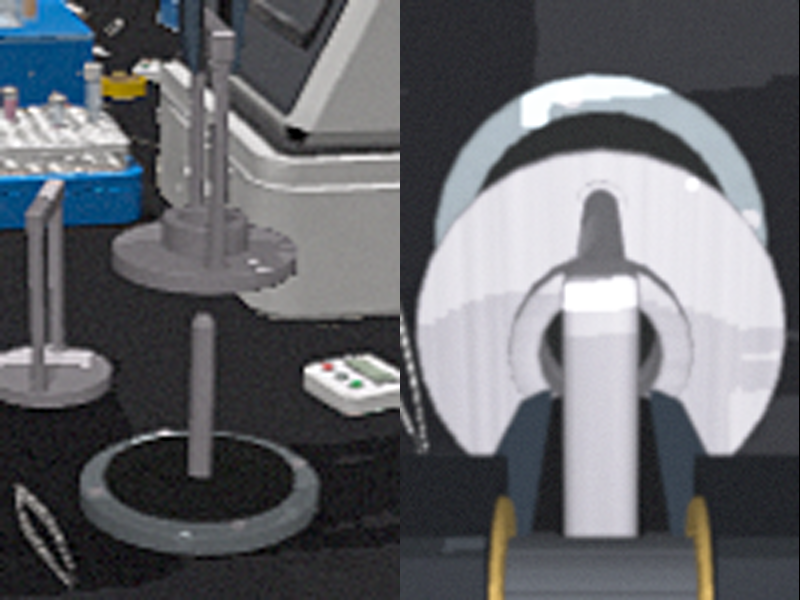

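Side view: the plate centre is at crop column about 204 and the rod tip at 203, so x is aligned and the plate is level. In the wrist view the plate's far edge is at crop (600,151) and the ring's far edge at (597,75), which I'll use to check y.

Run:
```python
from h import *
np.set_printoptions(precision=4,suppress=True)
c=get_calibration('wrist'); f=lambda x,y,z: ray(c,253+(x-401)/3,94+(y-1)/3,z)
print('plate from far edge',f(600,151,.167)+[0,.055,0],'from sides',f(416,310,.167),f(785,310,.167))
for z in(.010,.014,.018):print('ring from far edge',f(597,75,z)+[0,.075,0])
c=get_calibration('side'); f=lambda x,y,z: ray(c,267+(x-1.5)/4,111+(y-1.5)/4,z)
print('side tip',f(203,316,.123),'plate',f(204,252,.167),'ringtop',f(200,488,.014))
```

```text
plate from far edge [0.5162 0.1634 0.167 ] from sides [0.459  0.0663 0.167 ] [0.5672 0.0587 0.167 ]
ring from far edge [0.5163 0.2047 0.01  ]
ring from far edge [0.5163 0.2047 0.014 ]
ring from far edge [0.5164 0.2047 0.018 ]
side tip [0.5133 0.0551 0.123 ] plate [0.5101 0.0432 0.167 ] ringtop [0.5116 0.0441 0.014 ]
```

The edges put the plate centre at about (0.513, 0.053) and the ring centre at about (0.516, 0.055). The fit allows ±10 mm, so I'll lower it.

>>> arm_command([
  [[0,0.001,-0.01,0,0.005],[0,0.001,-0.022,0,0.005],[0,0.001,-0.034,0,0.005],[0,0.001,-0.046,0,0.005],[0,0.001,-0.06,0,0.005],[0,0.001,-0.075,0,0.005],[0,0.001,-0.09,0,0.005],[0,0.001,-0.105,0,0.005],[0,0.001,-0.118,0,0.005],[0,0.001,-0.125,0,0.005]],
])

```text
t: 9.05
tool_pos: [0.5125, 0.0567, 0.145]
tcp_rot: [-2.297, -2.142, 0.001]
wrist_force: [-0.8, 0.2, -2.6]
gripper_width: 0.0115
grasp_force: 45.0
```

>>> arm_command([
  [[0,0,-0.003,0,0.005],[0,0,-0.005,0,0.005],[0,0,-0.007,0,0.005],[0,0,-0.008,0,0.005],[0,0,-0.009,0,0.005],[0,0,-0.01,0,0.005],[0,0,-0.01,0,0.005],[0,0,-0.011,0,0.005],[0,0,-0.011,0,0.005],[0,0,-0.011,0,0.005]],
])

```text
t: 10.3
tool_pos: [0.5128, 0.0567, 0.1349]
tcp_rot: [-2.298, -2.143, 0.0]
wrist_force: [-0.2, 0.4, -2.3]
gripper_width: 0.012
grasp_force: 45.0
```

Not touching yet (underside at about 0.0186). I'll ease it down a little further.

>>> arm_command([
  [[0,0,-0.0005,0,0.005],[0,0,-0.0005,0,0.005],[0,0,-0.001,0,0.005],[0,0,-0.001,0,0.005],[0,0,-0.001,0,0.005],[0,0,-0.0015,0,0.005],[0,0,-0.0015,0,0.005],[0,0,-0.0015,0,0.005],[0,0,-0.0015,0,0.005],[0,0,-0.0015,0,0.005]],
])

```text
t: 11.55
tool_pos: [0.5129, 0.0566, 0.1339]
tcp_rot: [2.297, 2.142, 0.0]
wrist_force: [-3.3, -2.8, 8.3]
gripper_width: 0.0115
grasp_force: 45.0
```

Contact at +8 N, so it is seated. I'll open and retreat.

>>> arm_command([
  [[0,0,0,0,0.03],[0,0,0,0,0.06],[0,0,0,0,0.08],[0,0,0,0,0.08],[0,0,0,0,0.08],[0,0,0,0,0.08],[0,0,0,0,0.08],[0,0,0,0,0.08],[0,0,0,0,0.08],[0,0,0,0,0.08]],
])

```text
t: 12.8
tool_pos: [0.5128, 0.0567, 0.1334]
tcp_rot: [2.298, 2.143, 0.0]
wrist_force: [-0.1, -0.3, 0.3]
gripper_width: 0.0796
grasp_force: 0.0
```

>>> arm_command([
  [[0,0,0.01,0,0.08],[0,0,0.03,0,0.08],[0,0,0.05,0,0.08],[0,0,0.07,0,0.08],[0,0,0.1,0,0.08],[0,0,0.13,0,0.08],[0,0,0.15,0,0.08],[0,0,0.15,0,0.08],[0,0,0.15,0,0.08],[0,0,0.15,0,0.08]],
])

```text
t: 14.05
tool_pos: [0.5123, 0.0567, 0.2826]
tcp_rot: [-2.297, -2.142, 0.002]
wrist_force: [-0.2, 0.1, -0.7]
gripper_width: 0.0801
grasp_force: 0.0
```

Run:
```python
from h import *
im=get_image('side')
cv2.imwrite('pics/m3.png',cv2.resize(im[140:260,240:400],None,fx=4,fy=4,interpolation=cv2.INTER_CUBIC))
```

```text
(no output)
```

View pics/m3.png

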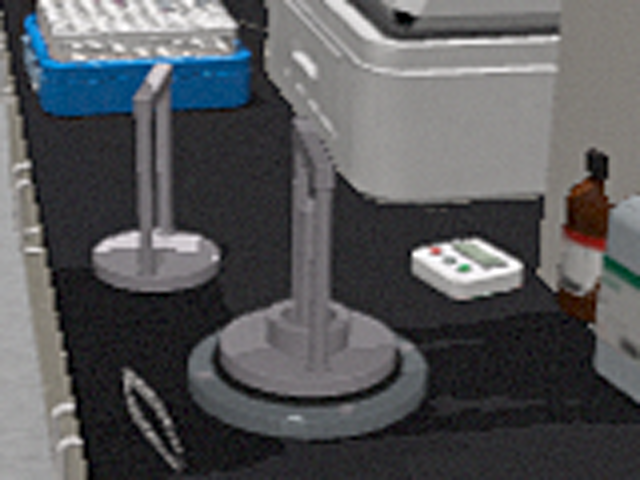

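The platen sits flat and centred on the pad, with its plate at about crop (308,350). The cover hasn't moved and the gripper is clear.

```bash
python3 -c "
from bench import *
print(finish_job())"
```

```text
the job is handed in; nothing more can be done
None
```

The platen is seated flat over the guide rod and released, the cover plate was left where it stood, and the job is handed in; the hand-in returned no verdict.

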